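Complete and close the repair kit

ROBOT

A 6-joint arm with a two-finger parallel gripper is mounted at the origin on a cart in front of the work surface, level with it; the furniture and walls round the work are solid. World frame = base frame: x ahead of the robot, y to its left, z up, the work surface at z = 0. Lengths are in m, angles in rad, forces in N, time in s.
With the tool pointing down it reaches from about 0.2 to 0.875 m from the base axis. Payload 3.4 kg.
Tool frame: the origin (TCP) lies between the finger pads; the fingertips stand 25 mm ahead of it and the grasp point (between the pads) lies 6 mm ahead of it (tip_extent is the x of the fingertips in the tool frame, in m); x points along the fingers, y is the direction in which the jaws open and shut, and the axes are right-handed (so a half turn about x gives the same grasp; the last joint's range is limited). The gripper opens to 94 mm and grips with 3 to 60 N. Pads are 16 mm wide; open, the fingers measure 119 mm over their backs; the gripper's body (75 mm by 177 mm) begins 78 mm behind the grasp point.
Start: joints at [-1.334, 0.276, 1.505, -0, 1.361, -0.121], TCP at [0.201, -0.539, 0.23] pointing down, gripper open.
Joint ranges: [-2.89, 2.89], [-0.75, 2.08], [0.22, 2.7], [-1.18, 4.32], [0.11, 2.71], [-2.7, 2.7]. Speed limits (rad/s): [2.57, 2.57, 3.14, 3.14, 3.14, 3.14].

INTERFACE

Orientations are given as a rotation vector (axis times angle).
In Python, from station import * gives the robot as it stands. The module is installed in compiled form; this text tells all that it offers. Calls block until the motion is done:
- movep(position, orientation): joint-space move of the TCP to a pose.
- line_to(position, rate=0.15, ori=None): straight line of the TCP; ori=None keeps the orientation; rate is the mean speed in m/s.
- move_joints(angles): joint-space move.
- gripper_to(opening, effort=None): finger opening in m; effort is the grip in N (None keeps the last); returns when the fingers have stopped.
- hold(seconds).
- inverse_kinematics(position, orientation): joint angles nearest the present ones, or None.
- capture(name): name is "side" or "top"; returns (picture, depth): 384x512x3 uint8, blue, green, red; 384x512 float32, m along the optical axis (not along the pixel's ray), 0 where there is no reading.
- camera_params(name): a dict with "intrinsics" (3x3 intrinsics, pixels), "R" (3x3) and "t" (3): a world point X has camera coordinates R X + t. Camera axes: x right, y down, z forward; pixel columns grow to the right and rows downward; lengths in m; the calibration is good to about 2 mm. A picture is of the moment at which its call begins. camera_params takes no time and is no camera call.
A pose or a line that the arm cannot do raises PlanningError and nothing moves.
- close_job(): hands the job in, once; it reports no verdict.
Trained networks look in the newest picture that a camera, given by its name, has taken for a name from the list of things; names that differ only in an ending like _2 or _b are one class to them, and where a whole thing is asked for, a point or a joint stands for the part that bears it (a point fixed in the world has none). Each returns a list of dicts, best first, with "p" (0 to 1); they miss things now and then, are a little off and sometimes report something else, mostly with a low value. They report only what shows in the picture. A call takes as long as a camera call.
- masks_of(thing, camera): "pixels" (384x512 bool, what is visible of it) and "rect" ([centre column, centre row, width, height] in pixels, round what is visible of it).
- mark_of(thing, camera): "location" ([column, row] in pixels: a listed point, or the origin of a listed thing).
Readings, each from a call of its own:
- get_t(): time.
- get_joint_pos(): joint angles.
- get_joint_velocities(): joint speeds.
- get_joint_torque(): joint torques, N m.
- get_ee_pos(): TCP position.
- get_ee_rot(): TCP orientation.
- get_ft_force(): force on the tool from outside, world axes, zero at the start.
- get_ft_torque(): the same for the moment, N m.
- get_gripper_width(): finger opening in m.
Only numpy, scipy, OpenCV 4.12 (cv2) and the standard library are available. Lean on these libraries where they do the work, as an engineer would, in place of code of your own. Each camera call takes 0.05 s, during which the arm holds its last target.

TASK

Lift the lid off the kit box by its knob and set it down flat on the rubber mat. The box must end up holding exactly one gear shaft, one torch, one cleaning brush and one small carton: some are already inside, so lay in only the kinds that are missing, flat on the box floor, and leave the surplus ones out on the bench. Then put the lid back so that it sits fully down on the box all round, and leave the black tape roll where it is.

Things in the scene. Friction and masses are not known exactly. Their poses are not given: they have to be found in the camera images.
- kit_box: the kit box, a low open grey sheet-metal box fixed to the bench; origin at the centre of its underside, x and y along its sides, z up. Inside 222 mm along x and 200 mm along y, inner floor at z = 3 mm, walls 3 mm thick with the top edge at z = 40 mm. Outside, a ledge 11 mm wide runs all round with its top at z = 31 mm; the lid stands on it. Two low rubber ribs, 3 mm wide and 5 mm high, run along x on the floor at y = -31 and +36 mm.
- lid: the loose lid, an inverted aluminium pan 244 mm along x, 222 mm along y, 36 mm high with a black knob on top, about 0.4 kg; origin at the centre of the plane of its lower edge. Walls 3 mm thick, inside 238 x 216 mm, so it drops over the box walls with 5 mm to spare on each side. When seated on the box its axes lie along those of the box (either way round) and its origin is 31 mm above the box's origin. At the start it is on the box.
- lid_knob (a point): centre of the lid's knob, 59 mm above the lid's origin; a black block 44 mm along the lid's x, 26 mm along its y and 22 mm high, standing on a 12 mm stem: grip it across y.
- mat_top (a point): centre of the top of the black rubber mat, 280 mm along x and 260 mm along y, 3 mm thick, fixed to the bench left of the box; the lid is set down here.
- tape_mid (a point): centre of a loose black roll of tape, 68 mm across, 19 mm high: a bystander, to be left alone.
- bay_shaft (a point): floor point where a gear shaft has room, along the -y wall; long things lie along the box's x here (their y along the box's x). Axes as the box's. A part of this kind that is in the box at the start lies here.
- bay_torch (a point): floor point in the middle where a torch has room; long things lie along the box's x here (their y along the box's x). Axes as the box's. A part of this kind that is in the box at the start lies here.
- bay_carton (a point): floor point in the middle at the +x end where a carton has room beside the torch; long things lie along the box's x here (their y along the box's x). Axes as the box's. A part of this kind that is in the box at the start lies here.
- bay_brush (a point): floor point where a brush has room, along the +y wall; long things lie along the box's x here (their y along the box's x). Axes as the box's. A part of this kind that is in the box at the start lies here.
- shaft_1_mid (a point): bare-steel stepped gear shaft lying on its side, 152 mm long along its y, largest width 38 mm (a toothed collar from y = +10 to +38 mm); the middle, y = -38 to +10, is a round 28 mm barrel with its axis 16 to 19 mm above the support, to be gripped across x; 0.42 kg. The point is its centre, 19 mm above its underside (it settles up to 3 mm lower as round things tilt a little); axes are the part's, z up. If present it starts inside the box.
- shaft_2_mid (a point): bare-steel stepped gear shaft lying on its side, 152 mm long along its y, largest width 38 mm (a toothed collar from y = +10 to +38 mm); the middle, y = -38 to +10, is a round 28 mm barrel with its axis 16 to 19 mm above the support, to be gripped across x; 0.42 kg. The point is its centre, 19 mm above its underside (it settles up to 3 mm lower as round things tilt a little); axes are the part's, z up. If present it starts on the bench right of the box, with room round it.
- shaft_3_mid (a point): bare-steel stepped gear shaft lying on its side, 152 mm long along its y, largest width 38 mm (a toothed collar from y = +10 to +38 mm); the middle, y = -38 to +10, is a round 28 mm barrel with its axis 16 to 19 mm above the support, to be gripped across x; 0.42 kg. The point is its centre, 19 mm above its underside (it settles up to 3 mm lower as round things tilt a little); axes are the part's, z up. If present it starts on the bench right of the box, with room round it.
- torch_1_mid (a point): aluminium torch lying on its side, 132 mm long along its y; ribbed barrel 33 mm wide from y = -18 to +66 mm (4 to 37 mm above the support), 44 mm wide and high head from y = -66 to -18 mm; grip the barrel across x at this point; 0.13 kg. The point is its centre, 20 mm above its underside (it settles up to 3 mm lower as round things tilt a little); axes are the part's, z up. If present it starts inside the box.
- torch_2_mid (a point): aluminium torch lying on its side, 132 mm long along its y; ribbed barrel 33 mm wide from y = -18 to +66 mm (4 to 37 mm above the support), 44 mm wide and high head from y = -66 to -18 mm; grip the barrel across x at this point; 0.13 kg. The point is its centre, 20 mm above its underside (it settles up to 3 mm lower as round things tilt a little); axes are the part's, z up. If present it starts on the bench right of the box, with room round it.
- brush_1_mid (a point): flat cleaning brush, 177 mm long along its y, 14 mm high; wooden handle 22 mm wide from y = -19 to +88 mm, bristle end 30 mm wide; grip the handle across x at this point; 0.05 kg. The point is its centre, 7 mm above its underside (it settles up to 3 mm lower as round things tilt a little); axes are the part's, z up. If present it starts inside the box.
- brush_2_mid (a point): flat cleaning brush, 177 mm long along its y, 14 mm high; wooden handle 22 mm wide from y = -19 to +88 mm, bristle end 30 mm wide; grip the handle across x at this point; 0.05 kg. The point is its centre, 7 mm above its underside (it settles up to 3 mm lower as round things tilt a little); axes are the part's, z up. If present it starts on the bench right of the box, with room round it.
- carton_1_mid (a point): small brown cardboard carton, 51 mm along x, 62 mm along y, 52 mm high; grip across x; 0.16 kg. The point is its centre, 26 mm above its underside (it settles up to 3 mm lower as round things tilt a little); axes are the part's, z up. If present it starts inside the box.
- carton_2_mid (a point): small brown cardboard carton, 51 mm along x, 62 mm along y, 52 mm high; grip across x; 0.16 kg. The point is its centre, 26 mm above its underside (it settles up to 3 mm lower as round things tilt a little); axes are the part's, z up. If present it starts on the bench right of the box, with room round it.
- carton_3_mid (a point): small brown cardboard carton, 51 mm along x, 62 mm along y, 52 mm high; grip across x; 0.16 kg. The point is its centre, 26 mm above its underside (it settles up to 3 mm lower as round things tilt a little); axes are the part's, z up. If present it starts on the bench right of the box, with room round it.

How it is judged:
On the way, in this order (a step that is already met when the one before it is completed fails the run):
1. the lid stands flat on the rubber mat, released (horizontal distance between lid and mat_top below 0.05 m and height (world z) of lid below 0.01 m and angle between lid's own z axis and vertical below 0.05 rad and contact force between the fingers and lid below 0.1 N and linear speed of lid below 0.02 m/s), for 0.2 s.
2. the open box holds exactly one part of each of the four kinds, lying on its floor (((horizontal distance between shaft_1_mid and kit_box below 0.12 m and z of shaft_1_mid in the frame of kit_box below 0.045 m) or (horizontal distance between shaft_2_mid and kit_box below 0.12 m and z of shaft_2_mid in the frame of kit_box below 0.045 m) or (horizontal distance between shaft_3_mid and kit_box below 0.12 m and z of shaft_3_mid in the frame of kit_box below 0.045 m)) and ((horizontal distance between shaft_1_mid and kit_box below 0.12 m and z of shaft_1_mid in the frame of kit_box below 0.045 m and horizontal distance between each of shaft_2_mid, shaft_3_mid and kit_box above 0.12 m and height (world z) of each of shaft_2_mid, shaft_3_mid above -0.02 m) or (horizontal distance between shaft_2_mid and kit_box below 0.12 m and z of shaft_2_mid in the frame of kit_box below 0.045 m and horizontal distance between each of shaft_1_mid, shaft_3_mid and kit_box above 0.12 m and height (world z) of each of shaft_1_mid, shaft_3_mid above -0.02 m) or (horizontal distance between shaft_3_mid and kit_box below 0.12 m and z of shaft_3_mid in the frame of kit_box below 0.045 m and horizontal distance between each of shaft_1_mid, shaft_2_mid and kit_box above 0.12 m and height (world z) of each of shaft_1_mid, shaft_2_mid above -0.02 m)) and ((horizontal distance between torch_1_mid and kit_box below 0.12 m and z of torch_1_mid in the frame of kit_box below 0.045 m) or (horizontal distance between torch_2_mid and kit_box below 0.12 m and z of torch_2_mid in the frame of kit_box below 0.045 m)) and ((horizontal distance between torch_1_mid and kit_box below 0.12 m and z of torch_1_mid in the frame of kit_box below 0.045 m and horizontal distance between torch_2_mid and kit_box above 0.12 m and height (world z) of torch_2_mid above -0.02 m) or (horizontal distance between torch_2_mid and kit_box below 0.12 m and z of torch_2_mid in the frame of kit_box below 0.045 m and horizontal distance between torch_1_mid and kit_box above 0.12 m and height (world z) of torch_1_mid above -0.02 m)) and ((horizontal distance between brush_1_mid and kit_box below 0.12 m and z of brush_1_mid in the frame of kit_box below 0.045 m) or (horizontal distance between brush_2_mid and kit_box below 0.12 m and z of brush_2_mid in the frame of kit_box below 0.045 m)) and ((horizontal distance between brush_1_mid and kit_box below 0.12 m and z of brush_1_mid in the frame of kit_box below 0.045 m and horizontal distance between brush_2_mid and kit_box above 0.12 m and height (world z) of brush_2_mid above -0.02 m) or (horizontal distance between brush_2_mid and kit_box below 0.12 m and z of brush_2_mid in the frame of kit_box below 0.045 m and horizontal distance between brush_1_mid and kit_box above 0.12 m and height (world z) of brush_1_mid above -0.02 m)) and ((horizontal distance between carton_1_mid and kit_box below 0.12 m and z of carton_1_mid in the frame of kit_box below 0.045 m) or (horizontal distance between carton_2_mid and kit_box below 0.12 m and z of carton_2_mid in the frame of kit_box below 0.045 m) or (horizontal distance between carton_3_mid and kit_box below 0.12 m and z of carton_3_mid in the frame of kit_box below 0.045 m)) and ((horizontal distance between carton_1_mid and kit_box below 0.12 m and z of carton_1_mid in the frame of kit_box below 0.045 m and horizontal distance between each of carton_2_mid, carton_3_mid and kit_box above 0.12 m and height (world z) of each of carton_2_mid, carton_3_mid above -0.02 m) or (horizontal distance between carton_2_mid and kit_box below 0.12 m and z of carton_2_mid in the frame of kit_box below 0.045 m and horizontal distance between each of carton_1_mid, carton_3_mid and kit_box above 0.12 m and height (world z) of each of carton_1_mid, carton_3_mid above -0.02 m) or (horizontal distance between carton_3_mid and kit_box below 0.12 m and z of carton_3_mid in the frame of kit_box below 0.045 m and horizontal distance between each of carton_1_mid, carton_2_mid and kit_box above 0.12 m and height (world z) of each of carton_1_mid, carton_2_mid above -0.02 m)) and horizontal distance between lid and kit_box above 0.1 m), for 0.2 s.
At the end, for the whole second after the job is handed in: Exactly one part of each kind has its centre within 120 mm of the box centre and under 45 mm above its underside; the rest are outside, on the bench; the lid is seated (12 mm, 0.09 rad, tilt 0.04 rad, edge 27 to 35 mm above the underside), still, released; tape roll not moved 60 mm (((horizontal distance between shaft_1_mid and kit_box below 0.12 m and z of shaft_1_mid in the frame of kit_box below 0.045 m) or (horizontal distance between shaft_2_mid and kit_box below 0.12 m and z of shaft_2_mid in the frame of kit_box below 0.045 m) or (horizontal distance between shaft_3_mid and kit_box below 0.12 m and z of shaft_3_mid in the frame of kit_box below 0.045 m)) and ((horizontal distance between shaft_1_mid and kit_box below 0.12 m and z of shaft_1_mid in the frame of kit_box below 0.045 m and horizontal distance between each of shaft_2_mid, shaft_3_mid and kit_box above 0.12 m and height (world z) of each of shaft_2_mid, shaft_3_mid above -0.02 m) or (horizontal distance between shaft_2_mid and kit_box below 0.12 m and z of shaft_2_mid in the frame of kit_box below 0.045 m and horizontal distance between each of shaft_1_mid, shaft_3_mid and kit_box above 0.12 m and height (world z) of each of shaft_1_mid, shaft_3_mid above -0.02 m) or (horizontal distance between shaft_3_mid and kit_box below 0.12 m and z of shaft_3_mid in the frame of kit_box below 0.045 m and horizontal distance between each of shaft_1_mid, shaft_2_mid and kit_box above 0.12 m and height (world z) of each of shaft_1_mid, shaft_2_mid above -0.02 m)) and ((horizontal distance between torch_1_mid and kit_box below 0.12 m and z of torch_1_mid in the frame of kit_box below 0.045 m) or (horizontal distance between torch_2_mid and kit_box below 0.12 m and z of torch_2_mid in the frame of kit_box below 0.045 m)) and ((horizontal distance between torch_1_mid and kit_box below 0.12 m and z of torch_1_mid in the frame of kit_box below 0.045 m and horizontal distance between torch_2_mid and kit_box above 0.12 m and height (world z) of torch_2_mid above -0.02 m) or (horizontal distance between torch_2_mid and kit_box below 0.12 m and z of torch_2_mid in the frame of kit_box below 0.045 m and horizontal distance between torch_1_mid and kit_box above 0.12 m and height (world z) of torch_1_mid above -0.02 m)) and ((horizontal distance between brush_1_mid and kit_box below 0.12 m and z of brush_1_mid in the frame of kit_box below 0.045 m) or (horizontal distance between brush_2_mid and kit_box below 0.12 m and z of brush_2_mid in the frame of kit_box below 0.045 m)) and ((horizontal distance between brush_1_mid and kit_box below 0.12 m and z of brush_1_mid in the frame of kit_box below 0.045 m and horizontal distance between brush_2_mid and kit_box above 0.12 m and height (world z) of brush_2_mid above -0.02 m) or (horizontal distance between brush_2_mid and kit_box below 0.12 m and z of brush_2_mid in the frame of kit_box below 0.045 m and horizontal distance between brush_1_mid and kit_box above 0.12 m and height (world z) of brush_1_mid above -0.02 m)) and ((horizontal distance between carton_1_mid and kit_box below 0.12 m and z of carton_1_mid in the frame of kit_box below 0.045 m) or (horizontal distance between carton_2_mid and kit_box below 0.12 m and z of carton_2_mid in the frame of kit_box below 0.045 m) or (horizontal distance between carton_3_mid and kit_box below 0.12 m and z of carton_3_mid in the frame of kit_box below 0.045 m)) and ((horizontal distance between carton_1_mid and kit_box below 0.12 m and z of carton_1_mid in the frame of kit_box below 0.045 m and horizontal distance between each of carton_2_mid, carton_3_mid and kit_box above 0.12 m and height (world z) of each of carton_2_mid, carton_3_mid above -0.02 m) or (horizontal distance between carton_2_mid and kit_box below 0.12 m and z of carton_2_mid in the frame of kit_box below 0.045 m and horizontal distance between each of carton_1_mid, carton_3_mid and kit_box above 0.12 m and height (world z) of each of carton_1_mid, carton_3_mid above -0.02 m) or (horizontal distance between carton_3_mid and kit_box below 0.12 m and z of carton_3_mid in the frame of kit_box below 0.045 m and horizontal distance between each of carton_1_mid, carton_2_mid and kit_box above 0.12 m and height (world z) of each of carton_1_mid, carton_2_mid above -0.02 m)) and horizontal distance between lid and kit_box below 0.012 m and z of lid in the frame of kit_box between 0.027 and 0.035 m and angle between lid's own z axis and vertical below 0.04 rad and angle between the x axis of lid and the x axis of kit_box, either way round below 0.09 rad and contact force between the fingers and lid below 0.1 N and linear speed of lid below 0.02 m/s); the robot touches nothing.
It fails at once if the lid is tipped over (beyond 0.6 rad) (angle between lid's own z axis and vertical above 0.6 rad).
It fails at once if the tape roll is shifted by more than 6 cm (distance of tape_mid from where it was at the start of the episode above 0.06 m).
Of shaft_1, torch_1, carton_1, brush_1 only 1 to 2 are there at a start; the rules pass over those that are not, and their reading is None.
Of shaft_3, carton_3 only 1 to 2 are there at a start; the rules pass over those that are not, and their reading is None.
At some moment in a run one of shaft_2, torch_2, brush_2, carton_2, shaft_3, carton_3 may be knocked a few centimetres aside while the robot is not near it.
It also fails if it takes over 200 s, if anything falls off the work surface, if the arm or the gripper's body presses on something with over 40 N, if the wrist force passes 120 N, or if a joint passes its speed limit or range.

## Working session

There is one attempt and no reset: what is moved stays moved. The work goes in short steps, each a Python script; the robot and the scene stay as the last script left them, time stands still between calls to the robot, and variables do not carry over. Pictures are saved under pics/ and viewed, and the job is handed in when it is done.

```bash
mkdir -p pics; python3 - <<'E'
from station import *
import cv2,numpy as np
for c in ("side","top"):
    p,d=capture(c); cv2.imwrite(f"pics/{c}0.png",p)
    q=camera_params(c); print(c,q["intrinsics"].tolist(),np.round(q["R"],3).tolist(),np.round(q["t"],3).tolist(), "cam",np.round(-q["R"].T@q["t"],3))
print(get_t(),get_ee_pos(),get_ee_rot(),get_gripper_width(),get_ft_force())
E
```

```text
side [[402.3627502742278, 0.0, 260.5629331051575], [0.0, 402.3627502742278, 191.85617629541284], [0.0, 0.0, 1.0]] [[-0.999, -0.042, -0.005], [-0.016, 0.493, -0.87], [0.039, -0.869, -0.494]] [0.574, 0.118, 1.047] cam [0.534 0.875 0.623]
top [[399.48524849793745, 0.0, 256.4834569278539], [0.0, 399.48524849793745, 196.81334593988444], [0.0, 0.0, 1.0]] [[0.02, -1.0, 0.022], [-0.99, -0.023, -0.14], [0.14, -0.019, -0.99]] [-0.102, 0.599, 1.283] cam [ 0.416 -0.064  1.356]
0.1 [ 0.20126761 -0.5381559   0.22971096] [ 2.0270268   0.36820357 -2.02725627] 0.0940825566905265 [ 0.49176353 -0.03732972  0.3588073 ]
```

View pics/top0.png

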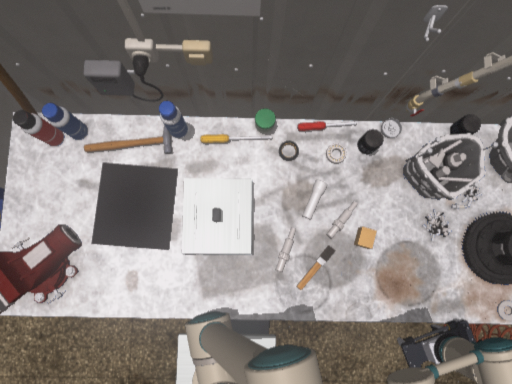

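View pics/side0.png

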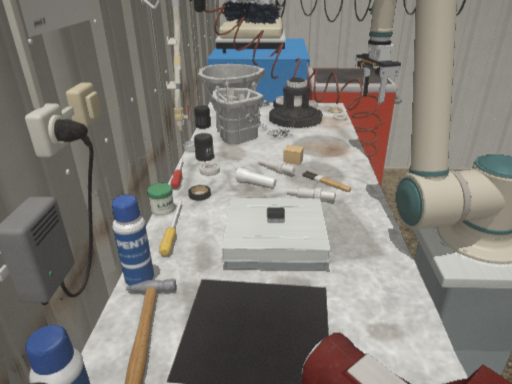

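```bash
cat > h.py <<'E'
from station import *
import cv2,numpy as np
from scipy.spatial.transform import Rotation as Ro
def down(a): # jaw direction at angle a (world)
    c,s=np.cos(a),np.sin(a)
    return Ro.from_matrix(np.array([[0,c,s],[0,s,-c],[-1,0,0]])).as_rotvec()
def pts(cam,mask,d):
    q=camera_params(cam);K=q["intrinsics"]
    v,u=np.nonzero(mask&(d>0)); z=d[v,u]
    P=np.c_[(u-K[0,2])/K[0,0]*z,(v-K[1,2])/K[1,1]*z,z]
    return (P-q["t"])@q["R"]
def ray(cam,uv,h):
    q=camera_params(cam);K=q["intrinsics"];c=-q["R"].T@q["t"]
    r=q["R"].T@np.array([(uv[0]-K[0,2])/K[0,0],(uv[1]-K[1,2])/K[1,1],1]); return c+r*(h-c[2])/r[2]
def proj(cam,X):
    q=camera_params(cam);p=q["intrinsics"]@(q["R"]@np.asarray(X)+q["t"]);return p[:2]/p[2]
def rect(P):
    (c,(w,h),a)=cv2.minAreaRect(P[:,:2].astype(np.float32)*1000)
    if w<h: w,h,a=h,w,a+90
    return np.round(c,1),round(w,1),round(h,1),round((a+90)%180-90,1) # a: long axis dir deg
E
python3 - <<'E'
from h import *
p,d=capture("top")
for n in ["kit_box","lid","mat_top","tape_mid","shaft_2_mid","torch_2_mid","brush_2_mid","carton_2_mid"]:
    for m in masks_of(n,"top")[:3]:
        P=pts("top",m["pixels"],d); print(n,round(m["p"],2),np.round(m["rect"]),len(P), rect(P) if len(P) else "", "z",np.round(np.percentile(P[:,2],[5,50,95]),3) if len(P) else "")
for n,h in [("lid_knob",.09),("mat_top",.003),("tape_mid",.01),("shaft_2_mid",.019),("torch_2_mid",.02),("brush_2_mid",.007),("carton_2_mid",.026),("lid",.031),("bay_shaft",.003)]:
    for m in mark_of(n,"top")[:3]: print(n,round(m["p"],2),np.round(m["location"],1),np.round(ray("top",m["location"],h),3))
p,d=capture("side")
for n,h in [("lid_knob",.09),("mat_top",.003),("torch_2_mid",.02)]:
    for m in mark_of(n,"side")[:2]: print("side",n,round(m["p"],2),np.round(m["location"],1),np.round(ray("side",m["location"],h),3))
E
```

```text
lid 0.84 [219. 216.  73.  74.] 5082 (array([535.9,  38.6]), 244.1, 221.7, 1.1) z [0.062 0.066 0.071]
mat_top 0.89 [135. 210.  88.  88.] 6248 (array([570.1, 321.1]), 283.1, 264.0, -3.1) z [-0.003  0.002  0.007]
tape_mid 0.56 [288. 150.  18.  25.] 243 (array([ 774.5, -198.5]), 78.1, 67.9, -25.5) z [-0.002  0.017  0.023]
shaft_2_mid 0.91 [342. 219.  26.  39.] 374 (array([ 535.6, -384.1]), 153.3, 40.7, -44.9) z [-0.001  0.027  0.036]
torch_2_mid 0.79 [312. 200.  23.  38.] 384 (array([ 599.5, -282.8]), 129.6, 41.5, -22.8) z [0.024 0.033 0.043]
brush_2_mid 0.95 [318. 267.  39.  44.] 438 (array([ 371.4, -292.1]), 174.1, 32.9, -38.6) z [0.    0.012 0.017]
carton_2_mid 0.55 [366. 238.  26.  24.] 363 (array([ 478.4, -461.2]), 70.7, 66.6, -16.3) z [0.018 0.051 0.056]
lid_knob 0.85 [213.6 211.6] [0.544 0.047 0.09 ]
mat_top 0.96 [133.5 207.3] [0.561 0.326 0.003]
tape_mid 0.57 [289.9 150.8] [ 0.77  -0.202  0.01 ]
shaft_2_mid 0.85 [340.2 217.8] [ 0.54  -0.373  0.019]
torch_2_mid 0.91 [312.6 199.7] [ 0.599 -0.28   0.02 ]
brush_2_mid 0.88 [318.2 268. ] [ 0.371 -0.301  0.007]
brush_2_mid 0.61 [340.2 217.2] [ 0.543 -0.376  0.007]
carton_2_mid 0.79 [361.2 235. ] [ 0.483 -0.441  0.026]
lid 0.76 [216.6 219.3] [0.524 0.041 0.031]
side lid_knob 0.6 [274.5 214.8] [0.538 0.05  0.09 ]
side mat_top 0.77 [257.9 328.3] [0.566 0.324 0.003]
side torch_2_mid 0.96 [255.4 176.1] [ 0.603 -0.289  0.02 ]
side torch_2_mid 0.45 [328.1 180.3] [ 0.37  -0.267  0.02 ]
```

```bash
python3 - <<'E'
from h import *
p,d=capture("top")
P=pts("top",np.ones(d.shape,bool),d)
R=P[(abs(P[:,0]-.54)<.16)&(abs(P[:,1]-.04)<.16)]
for lo,hi in [(.055,.08),(.085,.12),(.02,.05)]:
    Q=R[(R[:,2]>lo)&(R[:,2]<hi)]; print(lo,len(Q),rect(Q),np.round(Q.mean(0),4),np.round(np.percentile(Q,[2,50,98],axis=0),3).tolist())
Q=R[(R[:,2]>.055)&(R[:,2]<.08)]
A=np.c_[Q[:,:2],np.ones(len(Q))]; print(np.linalg.lstsq(A,Q[:,2],rcond=None)[0])
p,d=capture("side"); P=pts("side",np.ones(d.shape,bool),d)
R=P[(abs(P[:,0]-.54)<.16)&(abs(P[:,1]-.04)<.16)]
for lo,hi in [(.06,.075),(.085,.12)]:
    Q=R[(R[:,2]>lo)&(R[:,2]<hi)]; print(lo,len(Q),rect(Q),np.round(Q.mean(0),4),np.round(np.percentile(Q,[2,50,98],axis=0),3).tolist())
t=cv2.resize(p[170:290,190:360],None,fx=4,fy=4); cv2.imwrite("pics/s1.png",t)
p,d=capture("top"); t=cv2.resize(p[160:280,80:400],None,fx=2.5,fy=2.5,interpolation=cv2.INTER_CUBIC); cv2.imwrite("pics/t1.png",t)
E
```

```text
0.055 5046 (array([536.1,  38.8]), 244.6, 222.2, 1.2) [0.5345 0.0382 0.0663] [[0.418, -0.068, 0.061], [0.534, 0.038, 0.066], [0.653, 0.145, 0.072]]
0.085 117 (array([534.6,  38.6]), 42.0, 26.0, 2.0) [0.5342 0.0378 0.0989] [[0.514, 0.026, 0.09], [0.535, 0.038, 0.1], [0.555, 0.051, 0.105]]
0.02 103 (array([481. , -24.9]), 331.9, 165.5, -41.5) [ 0.4731 -0.0132  0.0299] [[0.412, -0.075, 0.025], [0.413, -0.065, 0.03], [0.652, 0.141, 0.035]]
[ 2.35684212e-05 -5.52407996e-04  6.62766565e-02]
0.06 5031 (array([536.1,  41.3]), 244.0, 226.4, 1.0) [0.5353 0.0592 0.0681] [[0.419, -0.064, 0.062], [0.535, 0.068, 0.068], [0.653, 0.152, 0.07]]
0.085 192 (array([535.3,  44.4]), 42.3, 25.3, 4.3) [0.5357 0.0479 0.0971] [[0.515, 0.033, 0.086], [0.536, 0.051, 0.099], [0.556, 0.055, 0.104]]
```

View pics/t1.png

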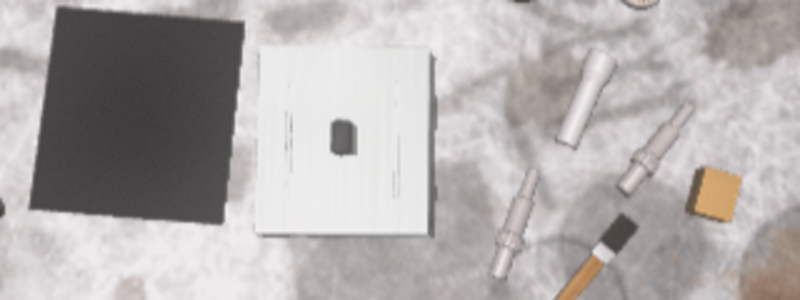

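View pics/s1.png

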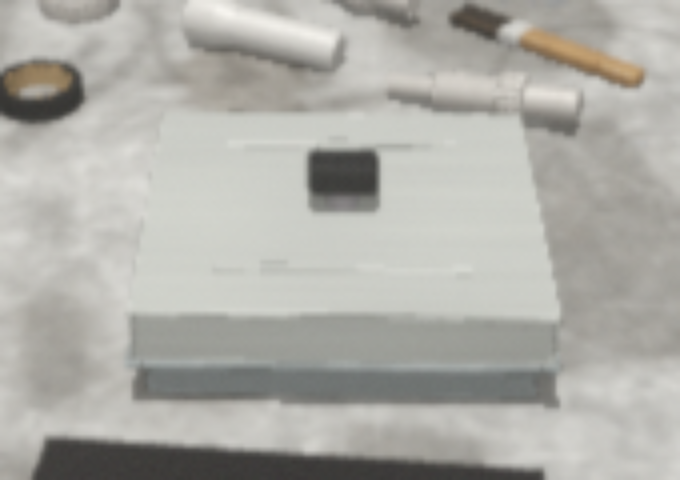

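```bash
cat >> h.py <<'E'
def best(pos,a):
    q0=np.array(get_joint_pos()); b=None
    for k in (-1,0,1):
        o=down(a+k*np.pi); q=inverse_kinematics(pos,o)
        if q is None: continue
        c=np.abs(np.array(q)-q0).sum()+ (5 if abs(q[5])>2.2 else 0)
        if b is None or c<b[0]: b=(c,o,q)
    return b[1]
E
python3 - <<'E'
from h import *
a=np.deg2rad(91.2); c=np.array([.5353,.0387])
o=best([*c,.2],a)
gripper_to(.06)
movep([*c,.2],o); line_to([*c,.098],rate=.12)
print(get_ee_pos(),get_ft_force()); gripper_to(.0,40); print("w",get_gripper_width(),get_ft_force())
line_to([*c,.14],rate=.06); print("w",get_gripper_width(),get_ft_force(),get_t())
p,d=capture("side"); cv2.imwrite("pics/s2.png",p)
E
```

```text
[0.53591774 0.03858587 0.09859297] [-0.64117645  0.81680486  0.90855555]
w 0.025470682300914736 [-0.24957459  2.18239047  1.41033887]
w 0.025744998835443227 [-0.15850728  0.04526198 -3.04776726] 6.9
```

View pics/s2.png

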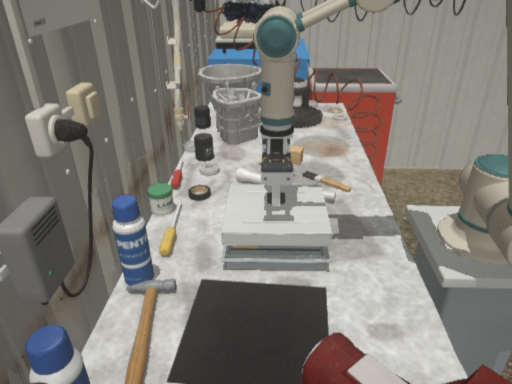

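The lid hangs level from the knob, just above the box at around (276,235). I'll carry it to the mat next.

```bash
python3 - <<'E'
from h import *
c=np.array([.5353,.0387]); m=np.array([.566,.323])
line_to([*c,.19],rate=.1); line_to([*m,.19],rate=.15); line_to([*m,.09],rate=.1)
print(get_ft_force())
z=.09
while z>.066:
    z-=.002; line_to([*m,z],rate=.03); f=get_ft_force()
    if f[2]>-1.0: break
print("z",z,f,get_ee_pos())
gripper_to(.06); hold(.2); line_to([*m,.2],rate=.15); print(get_ft_force(),get_t())
# move aside
o=best([.35,-.35,.3],np.pi/2); 
movep([.30,-.45,.30],o)
for k in ("side","top"):
    p,d=capture(k); cv2.imwrite(f"pics/{k}3.png",p)
P=pts("top",np.ones(d.shape,bool),d)
R=P[(abs(P[:,0]-.566)<.16)&(abs(P[:,1]-.323)<.16)]; Q=R[(R[:,2]>.025)&(R[:,2]<.055)];print(rect(Q),Q.mean(0)); K=R[R[:,2]>.057];print("knob",rect(K),K[:,2].max(),get_t())
cv2.imwrite("pics/t3c.png",cv2.resize(p[150:280,180:400],None,fx=3.5,fy=3.5,interpolation=cv2.INTER_CUBIC))
E
```

```text
[-0.14286875 -0.25690398 -4.82548173]
z 0.06799999999999998 [-2.22386129 -1.43909981  7.69236957] [0.56639448 0.32318868 0.07022607]
[ 0.66014029 -1.04449831  0.34049581] 15.5
(array([567.1, 321.8]), 241.0, 224.4, 1.3) [0.56494054 0.32002411 0.037864  ]
knob (array([504.1, 402. ]), 245.6, 57.2, -49.3) 0.16836020018303727 18.4917
```

View pics/t3c.png

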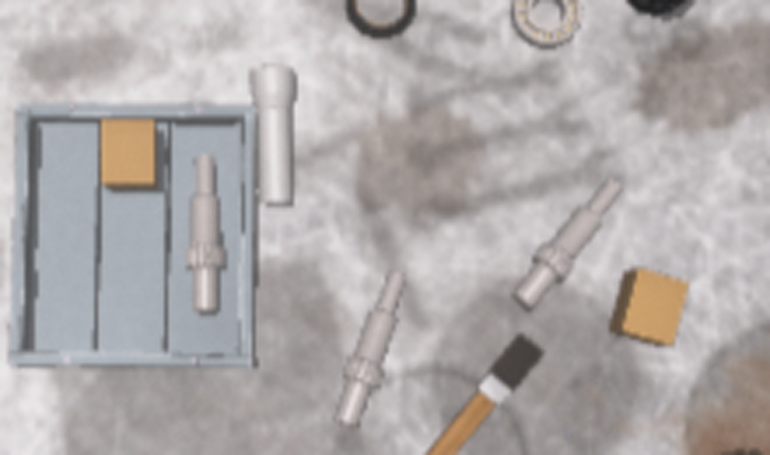

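View pics/side3.png

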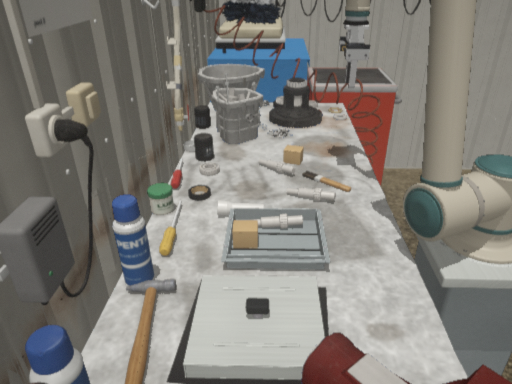

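```bash
python3 - <<'E'
from h import *
p,d=capture("top")
for n in ["kit_box","torch_2_mid","brush_2_mid","shaft_2_mid","carton_2_mid"]:
    for m in masks_of(n,"top")[:3]:
        P=pts("top",m["pixels"],d); P=P[P[:,2]>.006]; print(n,round(m["p"],2),np.round(m["rect"]),len(P), rect(P), "z",np.round(np.percentile(P[:,2],[5,50,95]),3))
P=pts("top",np.ones(d.shape,bool),d)
Q=P[(P[:,0]>.52)&(P[:,0]<.7)&(P[:,1]<-.05)&(P[:,1]>-.16)]
for x in np.arange(.55,.69,.012):
    S=Q[abs(Q[:,0]-x)<.003]; S=S[np.argsort(S[:,1])]; print(round(x,3)," ".join(f"{a*1000:.0f}:{b*1000:.0f}" for a,b in S[:,1:]) )
p2,d2=capture("side")
for m in masks_of("torch_2_mid","side")[:2]:
    P=pts("side",m["pixels"],d2); print("side",round(m["p"],2),rect(P),np.round(np.percentile(P,[3,50,97],axis=0),3).tolist())
cv2.imwrite("pics/t4.png",cv2.resize(p[160:260,170:290],None,fx=6,fy=6,interpolation=cv2.INTER_CUBIC))
cv2.imwrite("pics/s4.png",cv2.resize(p2[165:285,180:360],None,fx=4,fy=4,interpolation=cv2.INTER_CUBIC))
E
```

```text
kit_box 0.78 [219. 218.  71.  77.] 1548 (array([535.9,  39.8]), 250.0, 225.9, 0.9) z [0.006 0.029 0.041]
torch_2_mid 0.55 [255. 188.  11.  37.] 364 (array([633.5, -95.8]), 128.9, 40.0, 6.4) z [0.023 0.032 0.042]
torch_2_mid 0.43 [134. 203.  78.  70.] 5019 (array([566.9, 327. ]), 241.0, 235.6, 1.2) z [0.033 0.038 0.043]
brush_2_mid 0.65 [316. 268.  36.  38.] 359 (array([ 374.9, -288.1]), 168.5, 29.7, -42.4) z [0.008 0.012 0.017]
shaft_2_mid 0.17 [316. 266.  40.  43.] 385 (array([ 372.7, -290.4]), 173.2, 28.9, -38.9) z [0.008 0.012 0.017]
carton_2_mid 0.73 [366. 237.  26.  25.] 364 (array([ 476.4, -452.5]), 63.0, 51.8, -15.3) z [0.016 0.051 0.056]
0.55 -158:-0 -154:-0 -151:-0 -151:2 -147:2 -144:-3 -141:2 -137:1 -137:2 -134:-2 -134:-2 -131:-4 -130:1 -127:-2 -127:-0 -124:1 -123:1 -120:-2 -120:0 -117:-1 -117:1 -113:-1 -113:-1 -110:-1 -110:2 -107:-1 -106:-1 -103:-4 -103:4 -100:-6 -100:-3 -96:-3 -96:-1 -93:-4 -93:-0 -89:0 -89:4 -86:-4 -86:-0 -83:-1 -83:2 -79:-5 -79:-2 -76:4 -76:-3 -72:33 -72:30 -69:27 -69:31 -66:29 -65:31 -62:38 -62:41 -59:5 -55:4 -52:1
0.562 -158:-4 -157:2 -154:-2 -154:3 -
[... 4074 characters left out ...]
100:39 -96:36 -96:41 -93:33 -93:41 -89:41 -89:39 -86:39 -86:35 -83:39 -83:36 -79:36 -79:37 -76:30 -73:-9 -73:25 -73:25 -70:-1 -70:2 -66:1 -66:-2 -63:0 -63:1 -59:1 -59:0 -56:-3 -56:-2 -52:-0 -52:3
0.682 -160:-3 -156:-0 -152:2 -152:2 -149:-3 -145:3 -142:-3 -142:3 -139:1 -135:0 -132:-2 -131:4 -128:-1 -128:0 -125:1 -125:2 -122:-5 -121:-0 -118:-3 -118:1 -114:-1 -114:3 -110:29 -110:30 -106:33 -106:39 -103:34 -103:37 -99:39 -99:37 -96:39 -96:37 -93:39 -89:43 -86:39 -83:37 -82:43 -79:40 -79:43 -76:34 -76:39 -73:32 -73:30 -69:-1 -66:-3 -63:-5 -62:-2 -59:-6 -59:4 -56:-1 -52:1
side 0.93 (array([ 633. , -105.4]), 121.6, 99.2, -8.7) [[0.585, -0.097, 0.014], [0.668, -0.082, 0.033], [0.696, -0.067, 0.043]]
```

View pics/t4.png

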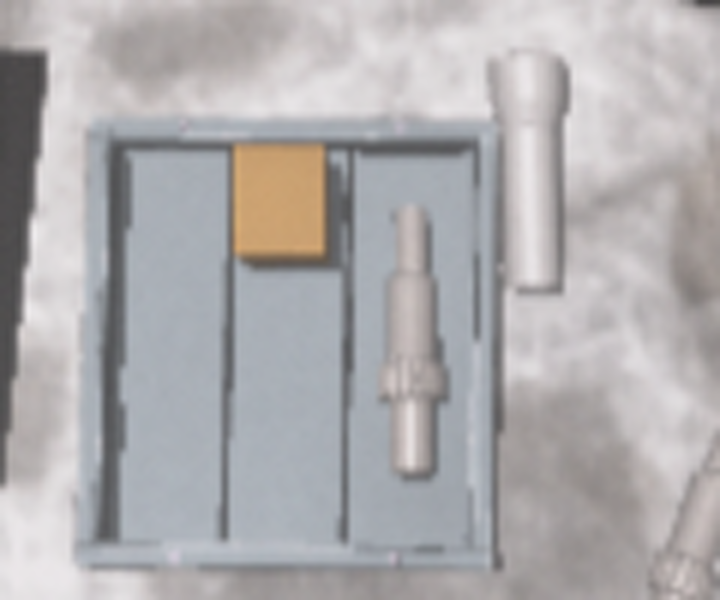

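View pics/s4.png

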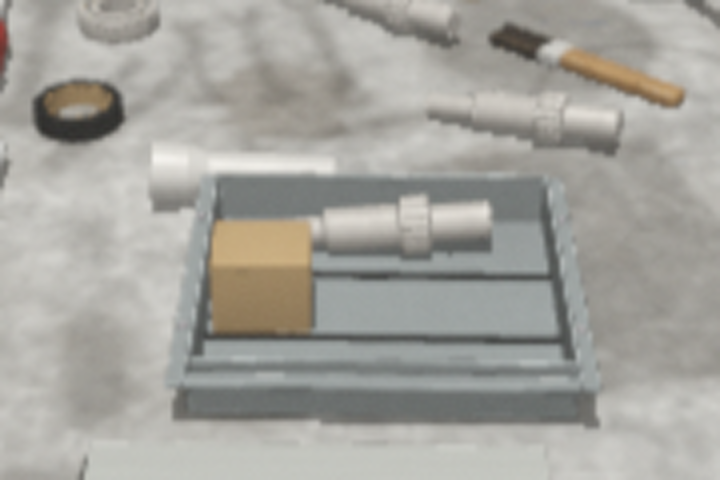

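```bash
python3 - <<'E'
from h import *
p,d=capture("top")
P=pts("top",np.ones(d.shape,bool),d)
Q=P[(P[:,0]>.56)&(P[:,0]<.71)&(P[:,1]<-.078)&(P[:,1]>-.12)&(P[:,2]>.012)]
xs=[];ys=[]
for x in np.arange(.575,.70,.006):
    S=Q[abs(Q[:,0]-x)<.004]
    if len(S)>3: xs.append(x);ys.append((S[:,1].min()+S[:,1].max())/2)
xs=np.array(xs);ys=np.array(ys);k=xs<.645
print(np.polyfit(xs[k],ys[k],1),Q[:,0].min(),Q[:,0].max())
f=np.polyfit(xs[k],ys[k],1); yh=np.polyval(f,.684); print(yh,np.rad2deg(np.arctan(f[0])))
for n in ["bay_torch","bay_brush","bay_carton","bay_shaft","kit_box"]:
    for m in mark_of(n,"top")[:2]: print(n,round(m["p"],2),np.round(ray("top",m["location"],.003),3))
c=np.array([.684,-.092]); a=np.pi/2+np.arctan(f[0])
o=best([*c,.2],a); gripper_to(.062,15); movep([*c,.2],o); line_to([*c,.06],rate=.15); line_to([*c,.036],rate=.06)
print(get_ft_force()); gripper_to(0,12); print(get_gripper_width(),get_ft_force())
line_to([*c,.040],rate=.03); c=c+[0,-.085]; line_to([*c,.040],rate=.08); c=c+[-.04,0]; line_to([*c,.040],rate=.08);line_to([*c,.036],rate=.03); print(get_gripper_width(),get_ft_force())
gripper_to(.062); line_to([*c,.2],rate=.2); movep([.45,-.45,.35],o)
for k in ("side","top"):
    p,d=capture(k); cv2.imwrite(f"pics/{k}5.png",p)
print(get_t())
cv2.imwrite("pics/t5.png",cv2.resize(p[150:290,180:400],None,fx=3.5,fy=3.5,interpolation=cv2.INTER_CUBIC))
E
```

```text
[ 0.0490578  -0.12474503] 0.5689117798496345 0.6984221064449334
-0.09118948807285218 2.808553496341936
bay_torch 0.64 [0.493 0.048 0.003]
bay_brush 0.73 [0.535 0.112 0.003]
bay_brush 0.58 [0.58  0.333 0.003]
bay_carton 0.88 [0.612 0.037 0.003]
bay_shaft 0.59 [ 0.533 -0.025  0.003]
kit_box 0.56 [0.536 0.033 0.003]
[-0.51103202  0.38883223 -0.60034484]
0.04212808769997972 [0.48239544 0.46648284 1.11538122]
0.042071821292542645 [ 1.25719878 -0.26928449  0.72051214]
28.8667
```

View pics/t5.png

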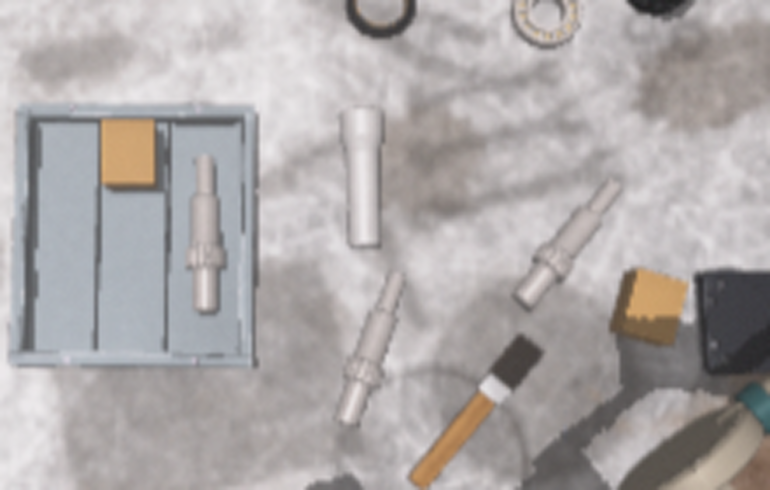

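```bash
cat > seg.py <<'E'
from h import *
def axisfit(cam_d,xr,yr,zmin=.012):
    P=pts("top",np.ones(cam_d.shape,bool),cam_d)
    Q=P[(P[:,0]>xr[0])&(P[:,0]<xr[1])&(P[:,1]>yr[0])&(P[:,1]<yr[1])&(P[:,2]>zmin)]
    return Q
E
python3 - <<'E'
from seg import *
p,d=capture("top")
Q=axisfit(d,(.55,.71),(-.23,-.13)); print("torch",len(Q),rect(Q),Q[:,2].max())
xs=[];ys=[]
x0,x1=Q[:,0].min(),Q[:,0].max()
for x in np.arange(x0+.006,x0+.08,.005):
    S=Q[abs(Q[:,0]-x)<.004]; xs.append(x);ys.append((S[:,1].min()+S[:,1].max())/2)
f=np.polyfit(xs,ys,1); cx=(x0+x1)/2; cy=np.polyval(f,cx); print(x0,x1,cx,cy,np.rad2deg(np.arctan(f[0])))
C=axisfit(d,(.55,.66),(-.0,.09),.047);print("carton",rect(C),C.min(0),C.max(0))
S=axisfit(d,(.43,.64),(-.058,-.0),.014);print("shaft",rect(S))
W=axisfit(d,(.38,.70),(-.12,.18),.0);W=W[(W[:,2]>.022)&(W[:,2]<.036)]; print("ledge",W.min(0),W.max(0),rect(W))
W=axisfit(d,(.425,.647),(-.062,.142),-.02);
# floor empty scan of the +y bay
F=axisfit(d,(.44,.63),(.08,.13),.012); print("brush bay stuff",len(F))
E
```

```text
torch 344 (array([ 605. , -178.6]), 109.3, 41.5, 0.5) 0.04826453134246961
0.550421599727358 0.6598488959719236 0.6051352478496408 -0.17874805726989135 3.597155762065001
carton (array([609.6,  44.7]), 60.0, 46.5, 1.8) [0.57942878 0.02063634 0.04781782] [0.64025985 0.06875568 0.06222919]
shaft (array([538.5, -29.1]), 149.0, 33.5, 1.4)
ledge [ 0.4114407  -0.07521301  0.02205915] [0.66095622 0.15304279 0.03595156] (array([536. ,  38.6]), 249.9, 227.7, 0.5)
brush bay stuff 1
```

```bash
python3 - <<'E'
from seg import *
c=np.array([.594,-.1794]); a=np.deg2rad(90+3.3)
o=best([*c,.2],a); gripper_to(.06); movep([*c,.2],o); line_to([*c,.06],rate=.15); line_to([*c,.033],rate=.06)
gripper_to(0,20); print(get_gripper_width(),get_ft_force())
line_to([*c,.15],rate=.12); print(get_gripper_width(),get_ft_force())
t=np.array([.501,.0412]); o2=best([*t,.15],np.deg2rad(91.1))
movep([*t,.15],o2); line_to([*t,.07],rate=.12)
p,d=capture("side"); cv2.imwrite("pics/s6.png",p)
print(get_ft_force()); z=.046
line_to([*t,z],rate=.06); f0=get_ft_force()
while z>.0355:
    z-=.0015; line_to([*t,z],rate=.03); f=get_ft_force()
    if f[2]-f0[2]>2: break
print(z,f,get_ee_pos()); gripper_to(.046); hold(.1); line_to([*t,.18],rate=.12)
print(get_t(),get_gripper_width())
movep([.35,-.2,.3],o2)
for k in ("side","top"):
    p,d=capture(k); cv2.imwrite(f"pics/{k}7.png",p)
cv2.imwrite("pics/t7.png",cv2.resize(p[150:290,180:400],None,fx=3.5,fy=3.5,interpolation=cv2.INTER_CUBIC))
E
```

```text
0.030901887171034897 [-0.13509119  0.28074963  1.02682466]
0.031020232911419077 [-0.02429719 -0.0791035  -1.9256443 ]
[ 0.95988485 -0.37511719 -0.80118641]
0.03549999999999999 [-0.48515596 -0.40840535  4.44644655] [0.50121516 0.04121127 0.03605024]
39.8833 0.046049442185241596
```

View pics/t7.png

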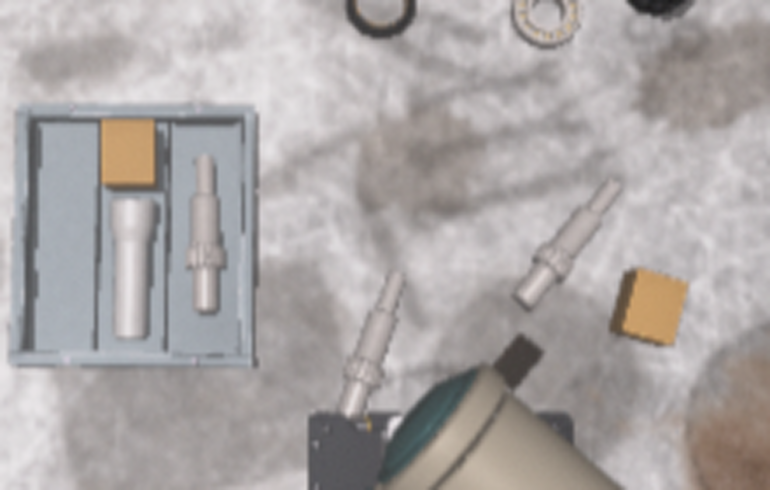

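View pics/side7.png

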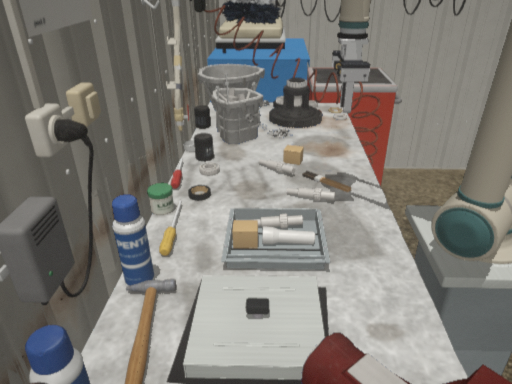

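The torch is in the middle bay, flat, at crop (132,265). The brush is next, so I'll clear the arm and fit the brush pose.

```bash
python3 - <<'E'
from seg import *
movep([.62,-.32,.35],best([.62,-.32,.35],np.pi/2))
p,d=capture("top")
ms=masks_of("brush_2_mid","top"); m=ms[0]; P=pts("top",m["pixels"],d)
P=P[(P[:,2]>.005)]; print(m["p"],len(P),rect(P),P.min(0),P.max(0))
mu=P[:,:2].mean(0);u,s,vt=np.linalg.svd(P[:,:2]-mu);print(mu,vt[0],np.rad2deg(np.arctan2(vt[0,1],vt[0,0])))
# handle-only by colour (orange)
hsv=cv2.cvtColor(p,cv2.COLOR_BGR2HSV); M=(hsv[...,1]>90)&(hsv[...,0]<25)&(hsv[...,0]>5)
H=pts("top",M,d);H=H[(abs(H[:,0]-.37)<.12)&(abs(H[:,1]+.29)<.12)]
muh=H[:,:2].mean(0);u,s,vh=np.linalg.svd(H[:,:2]-muh);print(len(H),muh,np.rad2deg(np.arctan2(vh[0,1],vh[0,0])),rect(H))
for q in mark_of("brush_2_mid","top")[:2]: print(q["p"],ray("top",q["location"],.007))
E
```

```text
0.72 314 (array([538.4, -28.8]), 148.6, 33.4, 2.0) [ 0.46409167 -0.04659628  0.0172287 ] [ 0.61277222 -0.01294273  0.0431591 ]
[ 0.53050251 -0.03013233] [-0.99991816 -0.01279326] -179.26698040199722
3 [ 0.45994406 -0.26443425] 149.55444391953867 (array([ 460. , -264.4]), 3.7, 0.2, -30.2)
0.24 [0.61660612 0.05834243 0.007     ]
```

```bash
python3 - <<'E'
from seg import *
movep([.5,-.45,.35],best([.5,-.45,.35],np.pi/2))
p,d=capture("top")
cv2.imwrite("pics/t8.png",cv2.resize(p[150:310,180:400],None,fx=3.5,fy=3.5,interpolation=cv2.INTER_CUBIC))
for m in masks_of("brush_2_mid","top")[:2]:
    P=pts("top",m["pixels"],d); P=P[(P[:,2]>.005)]; print(m["p"],len(P),rect(P),P.min(0),P.max(0))
hsv=cv2.cvtColor(p,cv2.COLOR_BGR2HSV); M=(hsv[...,1]>110)&(hsv[...,0]<25)&(hsv[...,0]>5)
M[:, :]&=True
H=pts("top",M,d);H=H[(abs(H[:,0]-.37)<.12)&(abs(H[:,1]+.28)<.12)]
muh=H[:,:2].mean(0);u,s,vh=np.linalg.svd(H[:,:2]-muh);print(len(H),muh,np.rad2deg(np.arctan2(vh[0,1],vh[0,0])),rect(H))
for q in mark_of("brush_2_mid","top")[:2]: print(q["p"],ray("top",q["location"],.007))
E
```

```text
0.56 387 (array([ 373.2, -290.3]), 174.0, 28.2, -37.8) [ 0.30491757 -0.34974316  0.00550864] [ 0.44488099 -0.22902857  0.0210369 ]
162 [ 0.34634594 -0.26779317] 140.65451884976244 (array([ 345.2, -267. ]), 100.6, 18.3, -40.3)
0.61 [ 0.37329697 -0.29031704  0.007     ]
```

View pics/t8.png

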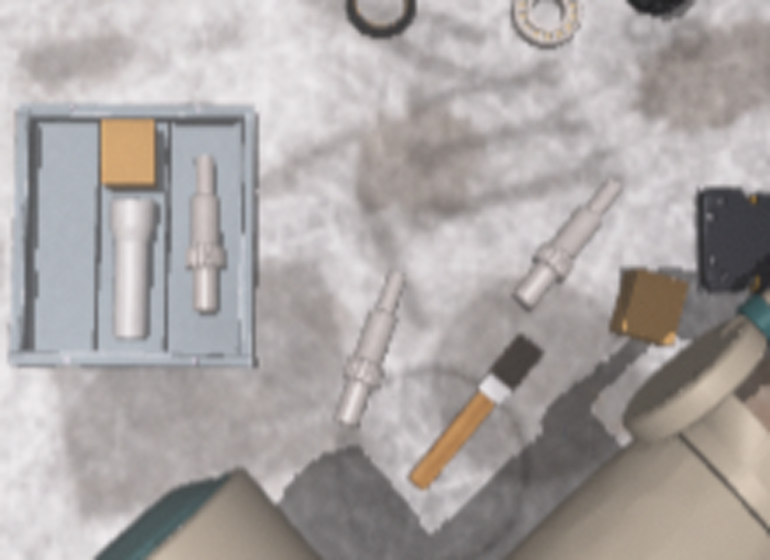

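```bash
python3 - <<'E'
from seg import *
c=np.array([.3725,-.2895]); a=np.deg2rad(90-39.5)
o=best([*c,.2],a); gripper_to(.046); movep([*c,.2],o); line_to([*c,.06],rate=.15); line_to([*c,.0295],rate=.06)
gripper_to(0,15); print(get_gripper_width(),get_ft_force(),get_ee_pos())
line_to([*c,.15],rate=.12); print(get_gripper_width(),get_ft_force())
t=np.array([.535,.1065]); o2=best([*t,.15],np.deg2rad(91.1))
movep([*t,.15],o2); line_to([*t,.07],rate=.12)
p,d=capture("side"); cv2.imwrite("pics/s9.png",p)
p,d=capture("top"); cv2.imwrite("pics/t9.png",p)
print(get_gripper_width(),get_ft_force()); z=.042
line_to([*t,z],rate=.06); f0=get_ft_force()
while z>.0325:
    z-=.0015; line_to([*t,z],rate=.03); f=get_ft_force()
    if f[2]-f0[2]>2: break
print(z,f,get_ee_pos()); gripper_to(.032); hold(.1); line_to([*t,.18],rate=.12)
print(get_t(),get_gripper_width())
movep([.5,-.4,.35],best([.5,-.4,.35],np.pi/2))
for k in ("side","top"):
    p,d=capture(k); cv2.imwrite(f"pics/{k}10.png",p)
cv2.imwrite("pics/t10.png",cv2.resize(p[150:290,80:400],None,fx=2.5,fy=2.5,interpolation=cv2.INTER_CUBIC))
R=axisfit(d,(.406,.726),(.163,.483),-.1)
Q=R[(R[:,2]>.03)&(R[:,2]<.05)];print("lid",rect(Q)); K=R[(R[:,2]>.06)&(R[:,2]<.09)];print("knob",len(K),rect(K))
B=axisfit(d,(.43,.64),(.08,.13),.009); print("brush",len(B),rect(B),np.percentile(B[:,2],[5,50,95]))
E
```

```text
0.021775313641753027 [0.34595682 0.09716492 1.76867649] [ 0.37264102 -0.2896094   0.02972473]
0.021843705253448847 [ 0.04590135 -0.36225056 -1.12920079]
0.02158809963375426 [-0.269097    0.85696548 -1.28429765]
0.03149999999999999 [-1.71963629 -0.26812366  7.65398541] [0.5350805  0.10650718 0.03259848]
54.725 0.03182670545440072
lid (array([567. , 321.8]), 240.7, 224.4, 1.2)
knob 120 (array([515.1, 386.7]), 204.9, 43.7, -52.4)
brush 388 (array([534.5, 108.6]), 206.5, 43.7, -4.0) [0.01064455 0.01483041 0.01897362]
```

View pics/t10.png

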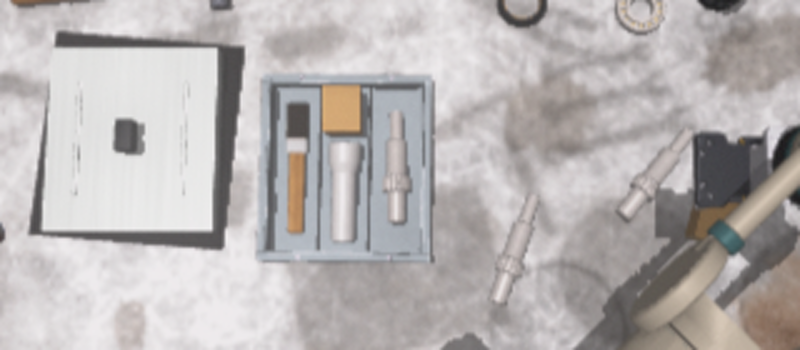

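View pics/side10.png

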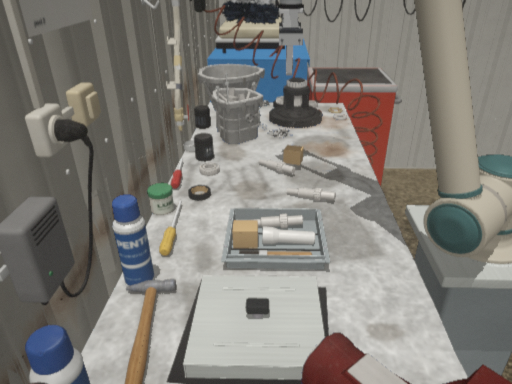

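```bash
python3 - <<'E'
from seg import *
c=np.array([.5353,.0387]); m=np.array([.566,.323]); 
o=best([*m,.2],np.deg2rad(91.2)); gripper_to(.06,40)
movep([*m,.2],o); line_to([*m,.10],rate=.15); line_to([*m,.070],rate=.06); print(get_ee_pos(),get_ft_force())
gripper_to(0,40); print(get_gripper_width(),get_ft_force())
line_to([*m,.09],rate=.06); line_to([*m,.20],rate=.12); print(get_ft_force())
line_to([*c,.20],rate=.15); line_to([*c,.13],rate=.1); hold(.2)
p,d=capture("top"); cv2.imwrite("pics/t11.png",p)
R=axisfit(d,(.376,.696),(-.12,.2),-.1)
p,d=capture("side"); cv2.imwrite("pics/s11.png",p)
S=pts("side",np.ones(d.shape,bool),d); S=S[(abs(S[:,0]-.535)<.16)&(abs(S[:,1]-.04)<.16)]
Q=S[(S[:,2]>.09)&(S[:,2]<.106)]; print(len(Q),rect(Q),np.linalg.lstsq(np.c_[Q[:,:2],np.ones(len(Q))],Q[:,2],rcond=None)[0])
print(get_gripper_width(),get_ft_force(),get_ee_pos(),get_t())
E
```

```text
[0.56599883 0.32300452 0.06973279] [-0.22689128  0.14810018 -0.10251566]
0.025204711456150972 [0.22489735 0.32468208 0.83239426]
[ 0.09025917  0.61191562 -3.64624581]
4955 (array([536.8,  40.2]), 243.8, 226.6, 1.2) [ 0.0013183  -0.00877076  0.10019074]
0.02564272867576623 [ 0.3904401   0.11883126 -3.89256439] [0.53557123 0.03866328 0.13050882] 66.8583
```

View pics/s11.png

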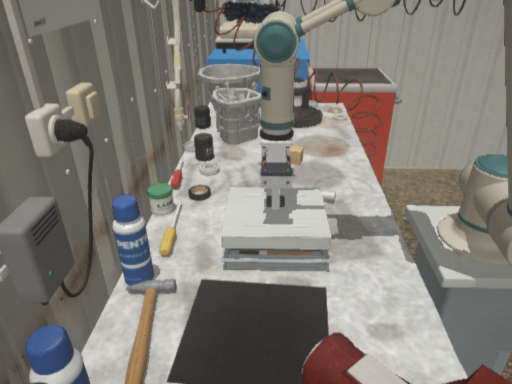

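The lid is level and centred over the box at (276,235), with yaw 1.2°. I'll lower it now.

```bash
python3 - <<'E'
from seg import *
c=np.array([.5353,.0387]); z=.112
line_to([*c,z],rate=.05); f0=get_ft_force()
while z>.094:
    z-=.002; line_to([*c,z],rate=.03); f=get_ft_force()
    if f[2]-f0[2]>4: break
print(z,f,get_ee_pos()); gripper_to(.06); hold(.3); line_to([*c,.2],rate=.15)
movep([.42,-.42,.35],best([.42,-.42,.35],np.pi/2)); print(get_ft_force(),get_t())
p,d=capture("top"); cv2.imwrite("pics/t12.png",p)
R=axisfit(d,(.376,.696),(-.12,.2),-.1); Q=R[(R[:,2]>.055)&(R[:,2]<.08)];print(rect(Q),np.median(Q[:,2]),np.linalg.lstsq(np.c_[Q[:,:2],np.ones(len(Q))],Q[:,2],rcond=None)[0])
p,d=capture("side"); cv2.imwrite("pics/s12.png",p)
S=pts("side",np.ones(d.shape,bool),d); S=S[(abs(S[:,0]-.535)<.16)&(abs(S[:,1]-.04)<.16)]
Q=S[(S[:,2]>.06)&(S[:,2]<.08)]; print(rect(Q),np.median(Q[:,2]),np.linalg.lstsq(np.c_[Q[:,:2],np.ones(len(Q))],Q[:,2],rcond=None)[0])
cv2.imwrite("pics/s12c.png",cv2.resize(p[165:285,180:360],None,fx=4,fy=4,interpolation=cv2.INTER_CUBIC))
E
```

```text
0.09599999999999999 [-3.08491733  0.36413777 10.20867196] [0.53569859 0.03867577 0.09811238]
[ 0.52542504 -0.54056637 -0.70479831] 73.0167
(array([537.6,  38.6]), 241.4, 221.8, 1.2) 0.06627635382814301 [-0.00111726 -0.00160744  0.06694124]
(array([536.6,  40.4]), 244.4, 225.7, 1.2) 0.06825293401500508 [ 0.00047014 -0.00466378  0.06810824]
```

View pics/s12c.png

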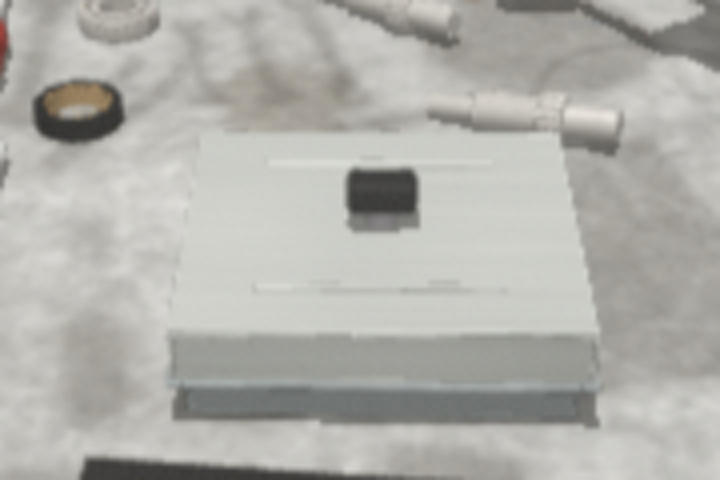

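View pics/t12.png

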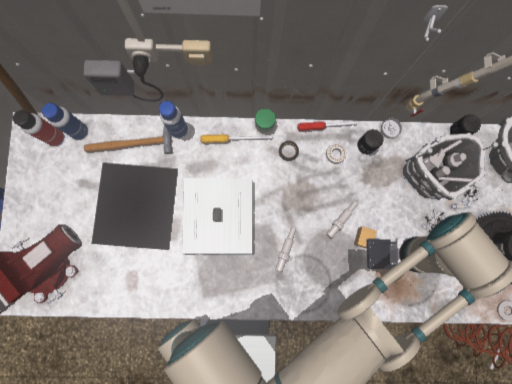

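The lid is seated: its plate is at 66–68 mm (67 expected), level, with the pose it started in. The tape roll is still at (289,150), and the surplus shafts and carton are out on the bench.

```bash
python3 - <<'E'
from station import *
close_job(); print(get_t())
E
```

```text
the job is handed in; nothing more can be done
the job is handed in; nothing more can be done
```

I finished the task and handed the job in at about 73 s of the 200 s allowed; no verdict is reported.

- **Lid off:** I lifted the lid by its knob and set it flat on the mat.
- **Contents:** The box already held a gear shaft and a carton, so it needed only the torch and the brush.
- **Torch:** It had been knocked up against the box, with no room for a finger beside it. I pulled it clear by its head, gripped it again at the middle and laid it in the middle bay.
- **Brush:** I laid it along the +y wall and released it after touching the floor.
- **Lid back:** I lowered the lid onto the ledge and released it.

**Last checks:**
- **Lid:** The plate is at 66–68 mm (67 mm expected) and level to under 0.005 rad. It lies within about 2 mm of its starting position, with the same 1.2° yaw.
- **Surplus parts:** Two shafts and one carton are still on the bench.
- **Tape roll:** It shows at the same pixel as at the start.
- **Brush:** A rough depth fit of its bay picked up wall points (206 mm long instead of 177), so I judged its placing from the picture and the touchdown force. Both looked right.

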